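Pack the gap in a gluing jig and hold the pressure

TASK

Pack the gap between the sliding jaw and the freshly glued block: stand plywood spacers upright in it, in line one against the next, as many as it takes for the jaw to press the row onto the block before it runs out of travel. Then push the jaw forward by its handle post until it closes on the row and the sprung end plate behind the block gives to about half its travel (not bottomed), and finish holding it there with the gripper on the post: do not let go. Leave the other things on the bench where they are.

Things in the scene. Friction and masses are not known exactly. Their poses are not given: they have to be found in the camera images.
- jaw_face (a point): centre of the flat steel face (34 wide, 42 tall) of the sliding jaw of the clamping jig, 25 above the top of the bed. Its x axis points along the jig, from the jaw towards the tailstock (the direction in which the jaw is pushed and the row of spacers is built); y is across the jig, z up. The jig is one wooden bed 340 long, 76 wide, 18 thick lying on the bench, its top 18 above the bench. (Sizes in mm.)
- jaw_post (a point): on the axis of the jaw's upright round wooden handle post (22 diameter, 45 behind the jaw face, its top 72 above the bed top), 52 above the bed top: the height to grip or push it. Same axes as jaw_face. (Sizes in mm.)
- jaw (a joint): travel of the sliding jaw in m: 0 = fully back (open, where its spring of 3 to 5 N keeps it and to which it returns when let go), 0.040 = farthest forward, a hard stop. It slides along the jig's x axis. (Sizes in mm.)
- jaw_head: the jaw itself: steel face plate (14 thick) and handle post, moving together; origin on the bed top below the face. (Sizes in mm.)
- end_plate (a joint): how far the sprung aluminium end plate (10 thick, 40 wide, 44 tall) on the tailstock has been pressed in, in m: 0 = fully out (at rest), 0.014 = bottomed. It starts to give at 3.6 N and needs 1.2 N more per mm, so about 12 N (16 N on the handle, with the jaw's spring) at half travel. (Sizes in mm.)
- plate_face (a point): centre of the end plate's face, 25 above the bed top; the glued block stands within 1 mm of it. Axes as jaw_face. (Sizes in mm.)
- jig: the jig's wooden bed, fixed to the bench; origin at the centre of its underside, x along it from jaw to tailstock; with the jaw fully back the jaw face is at x = -50 and the jig's middle line is y = 0. (Sizes in mm.)
- glued_block: freshly glued two-layer wooden block standing on the bed, loose, before the end plate: 40 long along the jig (its own x axis), 36 wide, 46 tall; origin at the centre of its underside. (Sizes in mm.)
- glued_block_center (a point): centre of the glued block, 23 above its underside; the face towards the jaw is 20 from here, along minus x. The open gap from there to the jaw's face, with the jaw fully back, is 66 to 100. (Sizes in mm.)
- spacer0_center (a point): centre of plywood spacer 0 (one of four alike), a loose block standing on the bench: 24 thick (its x axis), 44 wide (its y axis), 50 tall, 35 to 70 g, a dark round mark on each broad face. Grip it across the 44 width and stand it in the gap with its thickness along the jig, so it fills 24 of the gap. (Sizes in mm.)
- spacer0: the same spacer 0; origin at the centre of its underside. (Sizes in mm.)
- spacer1_center (a point): centre of plywood spacer 1 (one of four alike), a loose block standing on the bench: 24 thick (its x axis), 44 wide (its y axis), 50 tall, 35 to 70 g, a dark round mark on each broad face. Grip it across the 44 width and stand it in the gap with its thickness along the jig, so it fills 24 of the gap. (Sizes in mm.)
- spacer1: the same spacer 1; origin at the centre of its underside. (Sizes in mm.)
- spacer2_center (a point): centre of plywood spacer 2 (one of four alike), a loose block standing on the bench: 24 thick (its x axis), 44 wide (its y axis), 50 tall, 35 to 70 g, a dark round mark on each broad face. Grip it across the 44 width and stand it in the gap with its thickness along the jig, so it fills 24 of the gap. (Sizes in mm.)
- spacer2: the same spacer 2; origin at the centre of its underside. (Sizes in mm.)
- spacer3_center (a point): centre of plywood spacer 3 (one of four alike), a loose block standing on the bench: 24 thick (its x axis), 44 wide (its y axis), 50 tall, 35 to 70 g, a dark round mark on each broad face. Grip it across the 44 width and stand it in the gap with its thickness along the jig, so it fills 24 of the gap. (Sizes in mm.)
- spacer3: the same spacer 3; origin at the centre of its underside. (Sizes in mm.)
- discs: bystander: pile of three round wooden discs joined together, 60 diameter, 36 tall; origin at the centre of its underside. (Sizes in mm.)
- tape: bystander: black ring (tape roll), 66 diameter, 25 tall; origin at the centre of its underside. (Sizes in mm.)
- gluepot: bystander: white jar, 64 diameter, 75 tall; origin at the centre of its underside. (Sizes in mm.)
- funnel: bystander: steel bridge stand with a metal cup, 100 x 70, 92 tall; origin at the centre of its underside. (Sizes in mm.)
- brush: bystander: brush lying on the bench; origin at the centre of its underside. (Sizes in mm.)
- offcut: bystander: strip of dark wood, 160 x 45 x 18; origin at the centre of its underside. (Sizes in mm.)
Mind the look-alikes: they are no part of the job. What is shaped like the spacer2 but blue, green or turquoise is not meant.

How it is judged:
By the outcome, as a careful person would: the job done as asked, in the order asked, and still so for the second after the job is handed in, while the arm keeps its last pose, push and grip.
It also fails if it takes over 72 s, if anything falls off the work surface, if the arm or the gripper's body presses on something with over 40 N, if the wrist force passes 120 N, or if a joint passes its speed limit or range.

ROBOT

A 6-joint arm with a two-finger parallel gripper is mounted at the origin on the work surface. World frame = base frame: x ahead of the robot, y to its left, z up, the work surface at z = 0. Lengths are in m, angles in rad, forces in N, time in s.
With the tool pointing down it reaches from about 0.35 to 0.975 m from the base axis. Payload 4.9 kg.
Tool frame: the origin (TCP) lies between the finger pads; the fingertips stand 11 mm ahead of it and the grasp point (between the pads) lies 8 mm behind it; x points along the fingers, z is the direction in which the jaws open and shut, and the axes are right-handed (so a half turn about x gives the same grasp; the last joint's range is limited). The gripper opens to 85 mm and grips with 20 to 120 N. Pads are 22 mm wide; open, the fingers measure 114 mm over their backs; the gripper's body (76 mm by 85 mm) begins 54 mm behind the grasp point. The pads swing forward as they close: fully open they stand 13 mm farther back than shut.
Start: joints at [-1.378, 0.053, 1.613, -0, 1.476, -0.119], TCP at [0.192, -0.595, 0.242] pointing down, gripper open.
Joint ranges: [-3.01, 3.01], [-1.01, 2.22], [0.06, 2.58], [-1.02, 4.17], [0.09, 2.62], [-3.14, 3.14]. Speed limits (rad/s): [2.57, 2.57, 3.14, 3.14, 3.14, 3.14].

INTERFACE

Orientations are given as a unit quaternion [x, y, z, w].
In Python, from workcell import r, cams, ticket, search_frame, silhouettes gives the robot as it stands.
- The arm moves only by the tool apply_moves, never from a script. Its argument "commands" is a list of rows, each a list of 4 numbers: the shift along the tool's x, y, z in mm, then the turn about the tool's x in rad. In form: [[tx, ty, tz, turn], ...]. A call has exactly 8 rows; each row is the pose to reach, as a shift and turn from the pose commanded when the call began, along the tool's axes at that moment; what a row does not reach only later rows make up. A row lasts 1/10 s, in which the tool goes at most 50 mm and 8.59 degrees, less where a joint would pass 70% of its speed; a pose out of reach is approached as far as the arm can. A call with a gripper value outside its range is refused whole. "jaw" is the finger opening in mm, from 0 to 85.4, set as the call begins (left out, the last holds). The fingers move at their own pace and stop on an object; "newtons" is the grip in N (left out, the last holds). Time passes only in rows, so rows that repeat a pose let the fingers close, or fill a call up. It gives the time, the measured TCP pose, the force and the opening at its end, in the units of the state.
- r.get_state(): the state, without advancing time (a new reading comes with each control period).
- cams.get_image(name): name is "scene" or "side" or "wrist"; returns a dict with "image" (384x512x3 uint8, red, green, blue), "mtx" (3x3 intrinsics, pixels), "view" (4x4, takes a point from world to camera coordinates). Camera axes: x right, y down, z forward; pixel columns grow to the right and rows downward; lengths in m; the calibration is good to about 2 mm. A picture is of the moment at which its call begins. There is no depth.
- ticket.hand_in(): hands the job in, once; it reports no verdict.
Trained networks look in a picture, given as the dict that the camera call returned (one of the last four; its "shot" number tells which), for a name from the list of things; names that differ only in an ending like _2 or _b are one class to them, and where a whole thing is asked for, a point or a joint stands for the part that bears it (a point fixed in the world has none). Each returns a list of dicts, best first, with "confidence" (0 to 1); they miss things now and then, are a little off and sometimes report something else, mostly with a low value. They report only what shows in the picture. A call takes as long as a camera call. They do not tell look-alikes from the thing itself.
- search_frame(label, picture): "extent" ([left, top, right, bottom] in pixels, round what is visible of it).
- silhouettes(label, picture): "region" (384x512 bool, what is visible of it) and "extent" ([left, top, right, bottom] in pixels, round what is visible of it).
The state is a dict: "clock": time; "joints": joint angles; "joint_vel": joint speeds; "joint_torque": joint torques, N m; "ee_pos": TCP position; "ee_rot": TCP orientation; "force": force on the tool from outside, world axes, zero at the start; "ft_torque": the same for the moment, N m; "finger_gap": finger opening in m.
Only numpy, scipy, OpenCV 4.12 (cv2) and the standard library are available. Lean on these libraries where they do the work, as an engineer would, in place of code of your own. Each camera call takes 0.05 s, during which the arm holds its last target.

## Working session

There is one attempt and no reset: what is moved stays moved. The work goes in short steps, Python scripts to look and compute and a tool call to move; the robot and the scene stay as the last step left them, time stands still between calls to the robot, and variables do not carry over. Pictures are saved under pics/ and viewed, and the job is handed in when it is done.

Besides the shell and the picture viewer there is one more tool, called after "Emit:" as name(argument=value, ...) on one line, values as JSON. apply_moves: Moves the arm, as the interface text tells. Its arguments: {"type":"object","properties":{"commands":{"type":"array","items":{"type":"array","items":{"type":"number"}}},"jaw":{"type":"number"},"newtons":{"type":"number"}},"required":["commands"]}

```bash
ls; mkdir -p pics; cat > h.py <<'E'
import numpy as np,cv2
from workcell import r,cams,ticket,search_frame,silhouettes
def save(p,n,s=1.5):
    im=cv2.cvtColor(p["image"],cv2.COLOR_RGB2BGR); im=cv2.resize(im,None,fx=s,fy=s,interpolation=cv2.INTER_CUBIC); cv2.imwrite(f"pics/{n}.png",im)
def proj(p,X):
    X=np.atleast_2d(X); c=(p["view"][:3,:3]@X.T).T+p["view"][:3,3]; u=(p["mtx"]@c.T).T; return u[:,:2]/u[:,2:]
def back(p,uv,z):
    R=p["view"][:3,:3];t=p["view"][:3,3];C=-R.T@t
    d=R.T@np.linalg.inv(p["mtx"])@np.array([uv[0],uv[1],1.]);return C+d*(z-C[2])/d[2]
E
python3 - <<'E'
from h import *
np.set_printoptions(precision=4,suppress=True)
print(r.get_state())
for n in ["scene","side","wrist"]:
    p=cams.get_image(n); save(p,n+"0"); R=p["view"][:3,:3]; print(n,-R.T@p["view"][:3,3],R[2],p["mtx"][0,0])
    for l in ["spacer0","jaw_head","jig","glued_block","end_plate"]:
        for d in search_frame(l,p): print(l,np.round(d["extent"]),round(d["confidence"],2))
E
```

```text
pics
{'clock': 0.0, 'joints': array([-1.378 ,  0.0533,  1.6143,  0.    ,  1.476 , -0.119 ]), 'joint_vel': array([-0.0003,  0.0018, -0.001 ,  0.0002, -0.0008, -0.0005]), 'joint_torque': array([ -0.0005, -39.368 , -37.0177,  -0.0001,   0.0072,   0.    ]), 'ee_pos': array([ 0.1916, -0.5943,  0.2411]), 'ee_rot': array([ 0.4168,  0.5721, -0.4158,  0.5711]), 'force': array([-0.1743,  1.1679, -0.4312]), 'ft_torque': array([ 0.0118, -0.0009, -0.0308]), 'finger_gap': 0.08518064807551569}
scene [1.2522 0.4224 1.077 ] [-0.5511 -0.3105 -0.7745] 450.03615264238937
spacer0 [238. 165. 251. 183.] 0.76
spacer0 [240. 139. 251. 157.] 0.71
spacer0 [176. 138. 191. 162.] 0.63
spacer0 [286. 159. 299. 180.] 0.61
spacer0 [303. 190. 317. 212.] 0.6
spacer0 [258. 148. 276. 168.] 0.5
spacer0 [209. 150. 222. 171.] 0.48
jaw_head [172. 138. 191. 162.] 0.74
jaw_head [185. 191. 208. 215.] 0.64
jig [161. 191. 280. 240.] 0.86
jig [240. 208. 248. 224.] 0.24
glued_block [375. 215. 398. 276.] 0.73
glued_block [227. 203. 242. 221.] 0.68
glued_block [235. 164. 254. 183.] 0.68
end_plate [241. 207. 249. 221.] 0.56
side [0.2044 0.6422 0.838 ] [ 0.2924 -0.6099 -0.7366] 387.0657989838391
spacer0 [282. 233. 304. 253.] 0.86
spacer0 [301. 203. 322. 227.] 0.78
spacer0 [300. 145. 314. 158.] 0.76
spacer0 [288. 168. 309. 184.] 0.76
spacer0 [307. 187. 324. 205.] 0.67
spacer0 [234. 246. 252. 272.] 0.61
spacer0 [273. 186. 292. 212.] 0.58
jaw_head [227. 144. 239. 172.] 0.71
jaw_head [212. 178. 230. 196.] 0.65
jig [197. 146. 253. 240.] 0.59
glued_block [215. 177. 228. 198.] 0.55
end_plate [209. 188. 226. 197.] 0.54
wrist [ 0.2543 -0.5738  0.3738] [-0.246 -0.079 -0.966] 307.8639975034143
```

```bash
python3 - <<'E'
import cv2
a=cv2.imread("pics/scene0.png");a=a[150:400,180:680];cv2.imwrite("pics/scene0c.png",cv2.resize(a,None,fx=1.6,fy=1.6,interpolation=3))
a=cv2.imread("pics/side0.png");a=a[180:430,270:520];cv2.imwrite("pics/side0c.png",cv2.resize(a,None,fx=2.4,fy=2.4,interpolation=3))
E
```

```text
(no output)
```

View pics/scene0c.png

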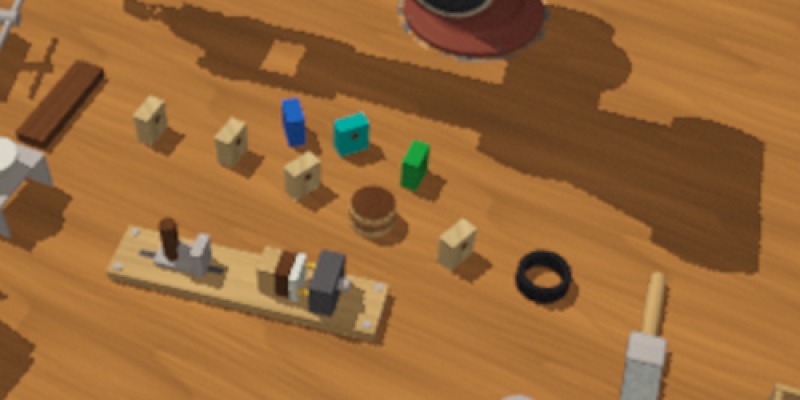

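View pics/side0c.png

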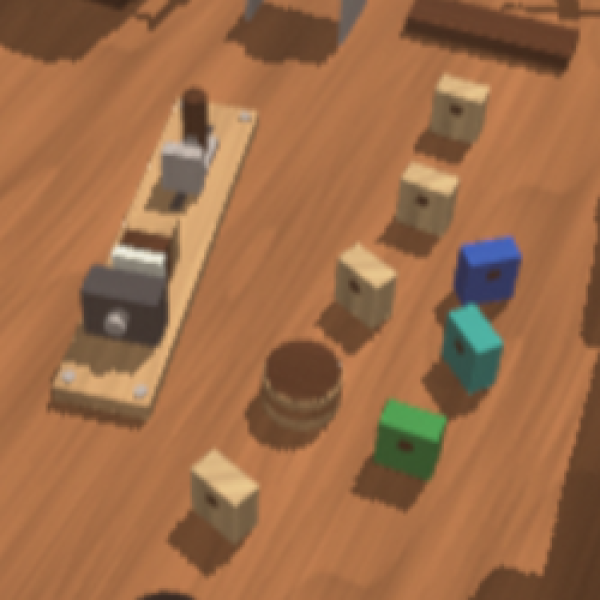

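View pics/wrist0.png

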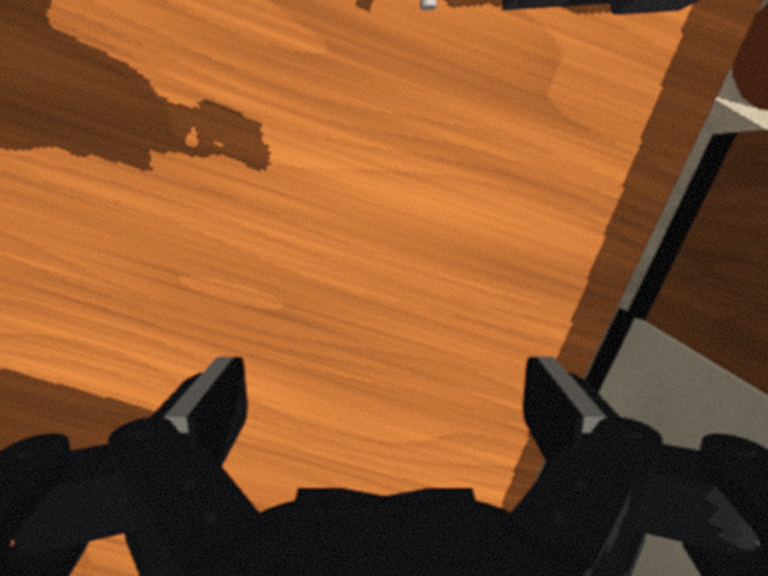

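The scene view shows the jig at about (245,285) in the crop, with the jaw on the left and the tailstock on the right. Four plain spacers stand at crop (150,120), (232,142), (303,176) and (457,245). The blue, turquoise and green blocks are decoys. Next I fit the poses.

```bash
cat >> h.py <<'E'
from scipy.optimize import minimize
from scipy.spatial import ConvexHull
def boxpts(x,y,a,L,W,z0,z1):
    c,s=np.cos(a),np.sin(a)
    return np.array([[x+c*u-s*v,y+s*u+c*v,z] for u in(-L/2,L/2) for v in(-W/2,W/2) for z in(z0,z1)])
def hullmask(p,P,S=4):
    uv=proj(p,P); m=np.zeros((384*S,512*S),np.uint8)
    h=cv2.convexHull(((uv+.5)*S-.5).astype(np.float32)); cv2.fillConvexPoly(m,np.round(h*16).astype(np.int32),255,shift=4)
    return cv2.resize(m,(512,384),interpolation=cv2.INTER_AREA)/255.
def fitbox(obs,x0,L,W,z0,z1,yaws=np.arange(0,np.pi,np.pi/12)):
    def cost(q):
        c=0
        for p,m in obs:
            h=hullmask(p,boxpts(q[0],q[1],q[2],L,W,z0,z1)); c+=np.abs(h-m).sum()/max(m.sum(),1)
        return c
    best=None
    for a in yaws:
        f=cost([x0[0],x0[1],a])
        if best is None or f<best[0]: best=(f,a)
    q=None
    for a in (best[1],best[1]-.3,best[1]+.3):
        o=minimize(cost,[x0[0],x0[1],a],method="Nelder-Mead",options=dict(initial_simplex=[[x0[0],x0[1],a],[x0[0]+.006,x0[1],a],[x0[0],x0[1]+.006,a],[x0[0],x0[1],a+.2]],maxiter=150))
        if q is None or o.fun<q.fun:q=o
    return q.x,q.fun
E
python3 - <<'E'
from h import *
import pickle
np.set_printoptions(precision=4,suppress=True)
P={n:cams.get_image(n) for n in ("scene","side")}
S={n:silhouettes("spacer0",P[n]) for n in P}; J={n:silhouettes("jig",P[n]) for n in P}
pickle.dump((P,S,J),open("s.pkl","wb"))
C={}
for n in P:
    C[n]=[]
    for d in S[n]:
        m=d["region"]; ys,xs=np.nonzero(m); w=back(P[n],(xs.mean(),ys.mean()),.025); col=np.median(P[n]["image"][m],0)
        print(n,round(d["confidence"],2),m.sum(),w[:2],col); C[n].append((w,m,col))
    for d in J[n]: print("jig",n,d["extent"],d["confidence"],d["region"].sum())
for w,m,col in C["scene"]:
    ds=[np.linalg.norm(w[:2]-v[0][:2]) for v in C["side"]]
    if not ds or min(ds)>.03: continue
    m2=C["side"][int(np.argmin(ds))][1]
    print(col,fitbox([(P["scene"],m),(P["side"],m2)],w,.024,.044,0,.05))
jo=[(P[n],J[n][0]["region"]) for n in P if J[n]]
ys,xs=np.nonzero(jo[0][1]);w=back(jo[0][0],(xs.mean(),ys.mean()),.018);print(w)
E
```

```text
scene 0.77 171 [ 0.4321 -0.1688] [121. 100.  67.]
scene 0.67 182 [0.3532 0.0665] [ 26.5 100.   40. ]
scene 0.64 222 [0.4509 0.169 ] [130. 106.  69.]
scene 0.63 151 [ 0.3619 -0.1112] [ 31.  71. 114.]
scene 0.58 185 [ 0.4499 -0.2866] [121. 100.  66.]
scene 0.58 259 [ 0.3485 -0.0327] [  0. 104.  90.]
scene 0.47 219 [ 0.4422 -0.0536] [126. 104.  68.]
jig scene [162.3, 189.3, 282.6, 241.3] 0.6 2270
side 0.81 272 [ 0.3422 -0.0325] [56. 93. 83.]
side 0.76 301 [0.3531 0.0664] [63. 87. 46.]
side 0.7 352 [0.448  0.1687] [130.5 102.   73. ]
side 0.7 310 [ 0.4389 -0.0526] [123.   99.5  71. ]
side 0.69 267 [ 0.4312 -0.1655] [127. 102.  73.]
side 0.61 235 [ 0.4481 -0.2859] [126. 102.  73.]
side 0.53 264 [ 0.3588 -0.1118] [55. 58. 97.]
side 0.35 91 [0.6098 0.0029] [154. 145. 131.]
jig side [197.8, 144.8, 251.9, 235.5] 0.67 1742
jig side [114.4, 257.7, 142.1, 297.0] 0.44 939
[121. 100.  67.] (array([ 0.4316, -0.1676,  1.8085]), np.float64(0.376351799672494))
[ 26.5 100.   40. ] (array([0.3531, 0.0667, 1.7212]), np.float64(0.30425279235128755))
[130. 106.  69.] (array([0.4486, 0.169 , 1.3003]), np.float64(0.2567989112106759))
[ 31.  71. 114.] (array([ 0.3604, -0.112 ,  2.236 ]), np.float64(0.39834535459778936))
[121. 100.  66.] (array([ 0.4481, -0.2869,  1.7692]), np.float64(0.321650712038697))
[  0. 104.  90.] (array([ 0.3445, -0.0331,  0.8054]), np.float64(0.329745705913526))
[126. 104.  68.] (array([ 0.4399, -0.0534,  1.2858]), np.float64(0.25856521073593675))
[ 0.6243 -0.0469  0.018 ]
```

```bash
python3 - <<'E'
from h import *
import pickle
np.set_printoptions(precision=4,suppress=True)
P,S,J=pickle.load(open("s.pkl","rb"))
for c in [(135,228),(389,284),(377,333),(108,268)]: print(back(P["scene"],((np.array(c)/1.6+[180,150])/1.5),.018))
for c in [(178,97),(257,112),(150,405),(55,390)]: print(back(P["side"],((np.array(c)/2.4+[270,180])/1.5),.018))
s=r.get_state()
from scipy.spatial.transform import Rotation as R
T=R.from_quat(s["ee_rot"]).as_matrix();print(T)
p=cams.get_image("wrist");V=p["view"];C=-V[:3,:3].T@V[:3,3]
print("cam in tool",T.T@(C-s["ee_pos"]),"\n",T.T@V[:3,:3].T)
E
```

```text
[ 0.6121 -0.1983  0.018 ]
[0.5387 0.123  0.018 ]
[0.6088 0.1418 0.018 ]
[ 0.6801 -0.1914  0.018 ]
[ 0.6799 -0.1929  0.018 ]
[ 0.6077 -0.2072  0.018 ]
[0.534  0.1193 0.018 ]
[0.6031 0.1391 0.018 ]
[[-0.      0.9518  0.3068]
 [-0.      0.3068 -0.9518]
 [-1.     -0.      0.    ]]
cam in tool [-0.1314  0.0661 -0.0009] 
 [[ 0.0004 -0.2584  0.9661]
 [-0.     -0.9661 -0.2584]
 [ 1.      0.     -0.0004]]
```

```bash
cat >> h.py <<'E'
from scipy.spatial.transform import Rotation as Rot
np.set_printoptions(precision=4,suppress=True)
def plan(tx,ty,tz,yaw_deg):
    "target TCP world, yaw of tool y axis"
    s=r.get_state();T=Rot.from_quat(s["ee_rot"]).as_matrix()
    d=T.T@(np.array([tx,ty,tz])-s["ee_pos"])*1000
    cy=np.degrees(np.arctan2(T[1,1],T[0,1])); t=(-(yaw_deg-cy)+180)%360-180
    print("shift mm",np.round(d,1),"turn rad",round(np.radians(t),3),"| pos",s["ee_pos"],"yaw",round(cy,2),"tilt",T[:,0],"t",round(s["clock"],2),"j6",s["joints"][5],"gap",s["finger_gap"],"F",s["force"])
E
python3 -c "
from h import *
plan(.50,-.06,.36,102.7)"
```

```text
shift mm [-117.7  457.5 -414.5] turn rad -1.481 | pos [ 0.1917 -0.5948  0.2423] yaw 17.86 tilt [ 0.  0. -1.] t 1.25 j6 -0.11900271826760524 gap 0.08523548730059954 F [ 0.4596 -0.9544 -0.0223]
```

Emit:
apply_moves(commands=[[-20, 32, -29, -0.1], [-40, 64, -58, -0.22], [-60, 96, -87, -0.36], [-75, 128, -116, -0.5], [-90, 160, -145, -0.64], [-100, 192, -174, -0.78], [-110, 224, -203, -0.92], [-118, 256, -232, -1.06]], jaw=85, newtons=30)

```text
clock: 2.05
ee_pos: [0.3648, -0.294, 0.3613]
ee_rot: [0.068, 0.703, -0.069, 0.704]
force: [1.0, 0.1, 0.1]
finger_gap: 0.0851
```

```bash
python3 -c "
from h import *
plan(.50,-.06,.36,102.7)"
```

```text
shift mm [  1.2 255.6  87.7] turn rad -0.415 | pos [ 0.3648 -0.294   0.3613] yaw 78.91 tilt [ 0.0011 -0.0011 -1.    ] t 2.05 j6 -0.6437667236644827 gap 0.08507482253459786 F [0.9941 0.114  0.1239]
```

Emit:
apply_moves(commands=[[0, 43, 15, -0.1], [0, 86, 30, -0.2], [0, 129, 45, -0.3], [0, 172, 60, -0.4], [0, 214, 74, -0.415], [0, 256, 88, -0.415], [0, 256, 88, -0.415], [0, 256, 88, -0.415]])

```text
clock: 2.85
ee_pos: [0.5012, -0.0612, 0.3602]
ee_rot: [-0.077, 0.703, 0.077, 0.703]
force: [-0.5, -0.5, 0.2]
finger_gap: 0.0846
```

```bash
python3 - <<'E'
from h import *
import pickle
plan(.50,-.06,.36,102.7)
p=cams.get_image("wrist");save(p,"w1");pickle.dump(p,open("w1.pkl","wb"))
E
```

```text
shift mm [ 0.2  1.4 -0.9] turn rad -0.003 | pos [ 0.5012 -0.0612  0.3602] yaw 102.5 tilt [-0.0005 -0.0003 -1.    ] t 2.85 j6 -0.48698141789251287 gap 0.08458175426244834 F [-0.519  -0.5103  0.2318]
```

View pics/w1.png

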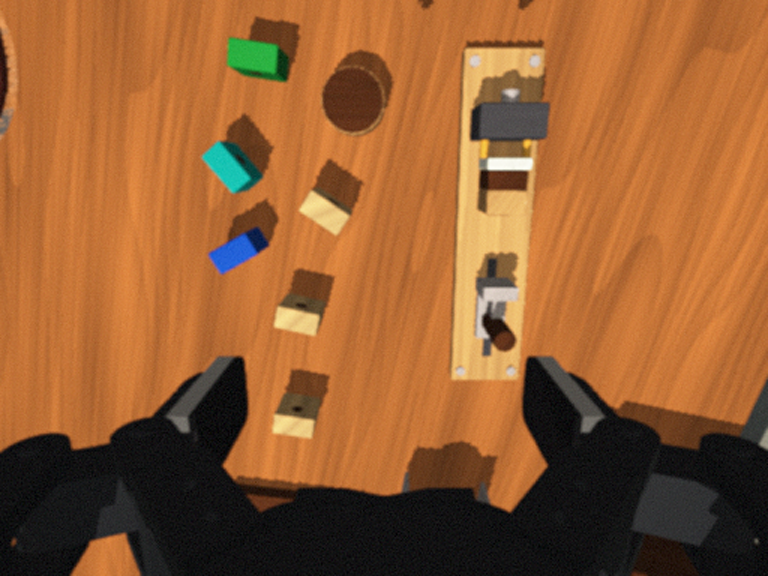

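The wrist view shows spacers at (325,212), (300,315) and (295,418). The bed corners are near (465,48), (544,48), (517,379) and (452,379). I zoom in to measure.

```bash
python3 - <<'E'
from h import *
import pickle
p=pickle.load(open("w1.pkl","rb"));im=cv2.cvtColor(p["image"],cv2.COLOR_RGB2BGR)
cv2.imwrite("pics/w1j.png",cv2.resize(im[20:265,290:385],None,fx=2.4*1,fy=2.4,interpolation=3) )
a=cv2.resize(im[20:145,290:390],None,fx=4.8,fy=4.8,interpolation=3);b=cv2.resize(im[140:265,290:390],None,fx=4.8,fy=4.8,interpolation=3)
cv2.imwrite("pics/w1a.png",a);cv2.imwrite("pics/w1b.png",b)
E
```

```text
(no output)
```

View pics/w1a.png

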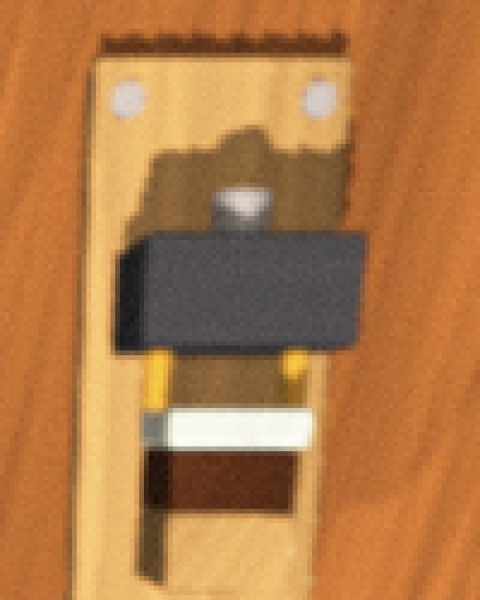

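View pics/w1b.png

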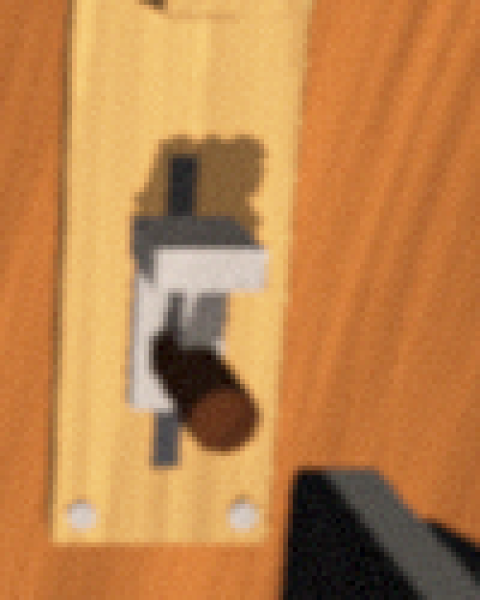

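```bash
python3 - <<'E'
from h import *
import pickle
p=pickle.load(open("w1.pkl","rb"))
A=lambda c:np.array(c)/4.8+[290,20]-.4
B=lambda c:np.array(c)/4.8+[290,140]-.4
tl,tr,br,bl=[back(p,u,.018)[:2] for u in (A((93,57)),A((352,57)),B((268,543)),B((50,543)))]
print(tl,tr,br,bl)
c=(tl+tr+br+bl)/4
for a,b in((bl,tl),(br,tr)): d=b-a; print("len",np.linalg.norm(d),np.degrees(np.arctan2(d[1],d[0])))
for a,b in((bl,br),(tl,tr)): d=b-a; print("wid",np.linalg.norm(d),np.degrees(np.arctan2(d[1],d[0])))
d=(tl+tr-bl-br);yaw=np.arctan2(d[1],d[0]);print("jig",c,np.degrees(yaw))
X=np.array([np.cos(yaw),np.sin(yaw)]);Y=np.array([-X[1],X[0]])
J=lambda w:((w[:2]-c)@X,(w[:2]-c)@Y)
for n,u,z in(("blk near L",B((165,12)),.064),("blk near R",B((308,18)),.064),("jaw L",B((155,248)),.064),("jaw R",B((268,248)),.064),("post top",B((223,420)),.090),("glue/plate L",A((168,450)),.064),("plate R",A((312,450)),.062),("blk brown R",A((292,480)),.064),("blk brown L",A((168,480)),.064)):
    w=back(p,u,z);print(n,w,np.round(J(w),4))
S=silhouettes("spacer0",p)
for s in S:
    m=s["region"];ys,xs=np.nonzero(m);w=back(p,(xs.mean(),ys.mean()),.025);col=np.median(p["image"][m],0)
    print(round(s["confidence"],2),m.sum(),w[:2],col)
    if col[0]>col[1]: print("   ",[ (q,np.degrees(q[2]),f) for q,f in [fitbox([(p,m)],w,.024,.044,0,.05)]])
E
```

```text
[0.5367 0.1218] [0.6104 0.1382] [ 0.6844 -0.1919] [ 0.6098 -0.2084]
len 0.3382318157949245 102.48323145882608
len 0.33823599630503953 102.64885217543623
wid 0.07640859269142114 12.497446427733536
wid 0.07543088078923774 12.499732745229988
jig [ 0.6103 -0.0351] 102.56604232889205
blk near L [ 0.5881 -0.0191  0.064 ] [0.0204 0.0182]
blk near R [ 0.6287 -0.0119  0.064 ] [ 0.0186 -0.023 ]
jaw L [ 0.6043 -0.0874  0.064 ] [-0.0498  0.0173]
jaw R [ 0.6373 -0.0801  0.064 ] [-0.0498 -0.0165]
post top [ 0.6304 -0.1275  0.09  ] [-0.0946  0.0005]
glue/plate L [0.5785 0.0181 0.064 ] [0.0588 0.0195]
plate R [0.6185 0.0269 0.062 ] [ 0.0587 -0.0215]
blk brown R [0.6148 0.0178 0.064 ] [ 0.0506 -0.0159]
blk brown L [0.5807 0.0102 0.064 ] [0.0506 0.0191]
0.94 971 [0.3529 0.0695] [ 41. 172.  61.]
0.84 574 [ 0.3603 -0.112 ] [ 34.  95. 214.]
0.83 671 [ 0.4396 -0.0525] [235. 199. 128.]
    [(array([ 0.4411, -0.0522,  1.2069]), np.float64(69.15044087381212), np.float64(0.052938254288302504))]
0.82 609 [ 0.4321 -0.1656] [230. 192. 122.]
    [(array([ 0.4339, -0.165 ,  1.3855]), np.float64(79.38443959519591), np.float64(0.219942689719566))]
0.77 828 [ 0.3431 -0.031 ] [ 23. 189. 172.]
0.59 787 [ 0.4499 -0.2861] [143. 100.  57.]
    [(array([ 0.4505, -0.2847,  1.6057]), np.float64(92.00001734997355), np.float64(0.0490619627774871))]
0.19 1142 [ 0.6344 -0.1179] [122.5 107.   92. ]
    [(array([ 0.6291, -0.111 ,  0.1488]), np.float64(8.524129741670746), np.float64(0.39907283403729266))]
```

The gap is about 69 mm (jaw face at −50, block near face at about +19). Two spacers make 48 mm, so the jaw needs about 28 mm of its 40 mm travel. I'll use spacers A (0.441, −0.052) and B (0.434, −0.165).

```bash
python3 -c "
from h import *
plan(.441,-.052,.19,69.5)"
```

```text
shift mm [170.3  23.2 -56.1] turn rad 0.573 | pos [ 0.5008 -0.0626  0.3603] yaw 102.33 tilt [-0.0001 -0.0004 -1.    ] t 2.95 j6 -0.4868821860563811 gap 0.08528637810475523 F [ 0.2787 -0.6497 -0.373 ]
```

Emit:
apply_moves(commands=[[30, 4, -10, 0.1], [65, 8, -20, 0.22], [100, 13, -32, 0.34], [135, 18, -44, 0.46], [160, 22, -53, 0.55], [170, 23, -56, 0.57], [170, 23, -56, 0.57], [170, 23, -56, 0.57]])

```text
clock: 3.75
ee_pos: [0.4424, -0.0524, 0.192]
ee_rot: [0.124, 0.695, -0.125, 0.697]
force: [0.3, 0.4, 0.6]
finger_gap: 0.085
```

```bash
cat > look.py <<'E'
from h import *
import sys
def look(name,x0,near=.03):
    p=cams.get_image("wrist");save(p,name)
    for s in silhouettes("spacer0",p):
        m=s["region"];ys,xs=np.nonzero(m);w=back(p,(xs.mean(),ys.mean()),.025)
        if np.linalg.norm(w[:2]-x0[:2])>near: continue
        q,f=fitbox([(p,m)],w,.024,.044,x0[2],x0[2]+.05,np.radians(np.arange(0,180,15)))
        print("conf",round(s["confidence"],2),m.sum(),"fit",q[:2],np.degrees(q[2]),round(f,3))
        im=cv2.cvtColor(p["image"],cv2.COLOR_RGB2BGR);im=cv2.resize(im,None,fx=1.5,fy=1.5)
        uv=proj(p,boxpts(q[0],q[1],q[2],.024,.044,x0[2],x0[2]+.05))*1.5
        for i in range(8):
            for j in range(i):
                if bin(i^j).count("1")==1: cv2.line(im,tuple(int(v) for v in uv[i]),tuple(int(v) for v in uv[j]),(0,0,255),1)
        cv2.imwrite(f"pics/{name}.png",im)
    return p
E
python3 - <<'E'
from look import *
look("wA",(.441,-.052,0))
plan(.441,-.052,.19,69.5)
E
```

```text
conf 0.77 1576 fit [ 0.4409 -0.0526] 69.72055615524572 0.056
shift mm [ 2.6 -0.5 -1.9] turn rad 0.004 | pos [ 0.4429 -0.0522  0.1926] yaw 69.73 tilt [ 0.0037 -0.0011 -1.    ] t 3.85 j6 0.06932540902301979 gap 0.08487845329526887 F [ 0.5807 -1.0209  0.8326]
```

View pics/wA.png

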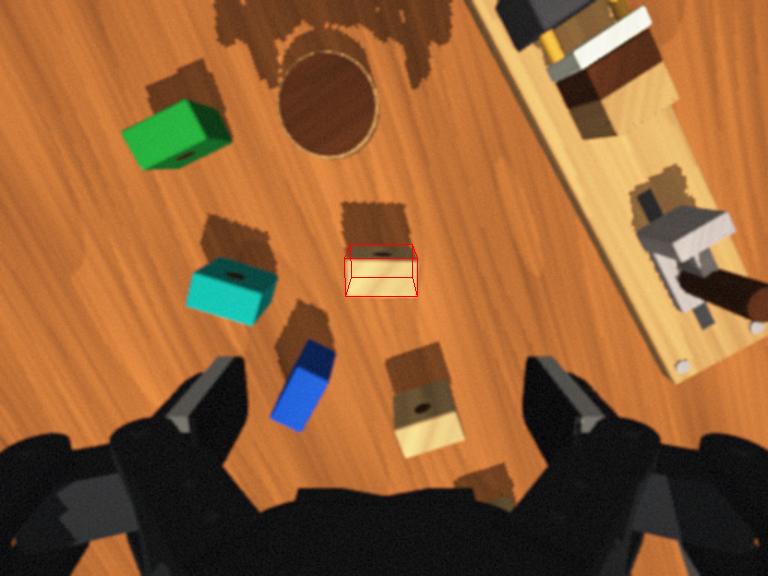

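The fit outline sits on the spacer at (381,275). I descend onto it.

Emit:
apply_moves(commands=[[40, -1, -1.5, 0], [80, -1, -1.5, 0], [120, -1, -1.5, 0], [145, -1, -1.5, 0], [158, -1, -1.5, 0], [162, -1, -1.5, 0], [162, -1, -1.5, 0], [162, -1, -1.5, 0]], jaw=75)

```text
clock: 4.65
ee_pos: [0.4414, -0.0524, 0.0302]
ee_rot: [0.124, 0.695, -0.125, 0.697]
force: [0.5, 0.1, 0.3]
finger_gap: 0.0748
```

Emit:
apply_moves(commands=[[0, 0, 0, 0], [0, 0, 0, 0], [0, 0, 0, 0], [0, 0, 0, 0], [0, 0, 0, 0], [0, 0, 0, 0], [0, 0, 0, 0], [0, 0, 0, 0]], jaw=35, newtons=30)

```text
clock: 5.45
ee_pos: [0.4407, -0.0522, 0.0295]
ee_rot: [0.124, 0.695, -0.125, 0.697]
force: [-1.2, 0.5, 6.8]
finger_gap: 0.0435
```

```bash
python3 -c "
from h import *
plan(.4409,-.0526,.03,69.7)
c=np.array([.6103,-.0351]);y=np.radians(102.57);X=np.array([np.cos(y),np.sin(y)]);Y=np.array([-X[1],X[0]])
print(c+.0055*X,c-.0195*X)
plan(*(c+.0055*X),.13,102.57)
"
```

```text
shift mm [-0.5 -0.3  0.3] turn rad 0.0 | pos [ 0.4407 -0.0522  0.0295] yaw 69.72 tilt [ 0.0019 -0.0005 -1.    ] t 5.45 j6 0.06810446731597262 gap 0.043549052092842 F [-1.171   0.4778  6.7683]
[ 0.6091 -0.0297] [ 0.6145 -0.0541]
shift mm [-100.1   79.4  150.4] turn rad -0.573 | pos [ 0.4407 -0.0522  0.0295] yaw 69.72 tilt [ 0.0019 -0.0005 -1.    ] t 5.45 j6 0.06810446731597262 gap 0.043549052092842 F [-1.171   0.4778  6.7683]
```

Emit:
apply_moves(commands=[[-30, 0, 0, 0], [-65, 5, 10, -0.05], [-95, 20, 38, -0.18], [-100, 38, 72, -0.31], [-100, 56, 106, -0.44], [-100, 72, 136, -0.55], [-100, 79.5, 150.5, -0.573], [-100, 79.5, 150.5, -0.573]])

```text
clock: 6.25
ee_pos: [0.6097, -0.0292, 0.1278]
ee_rot: [-0.077, 0.703, 0.078, 0.703]
force: [-0.5, -0.6, -0.1]
finger_gap: 0.0437
```

```bash
python3 - <<'E'
from h import *
p=cams.get_image("wrist");save(p,"wA2")
plan(.6091,-.0297,.048,102.57)
E
```

```text
shift mm [79.5 -0.6  0.8] turn rad -0.0 | pos [ 0.6084 -0.0293  0.1275] yaw 102.55 tilt [-0.0017  0.0002 -1.    ] t 6.3 j6 -0.3892629744555608 gap 0.043648426214489014 F [-0.5293  0.1418 -0.8394]
```

View pics/wA2.png

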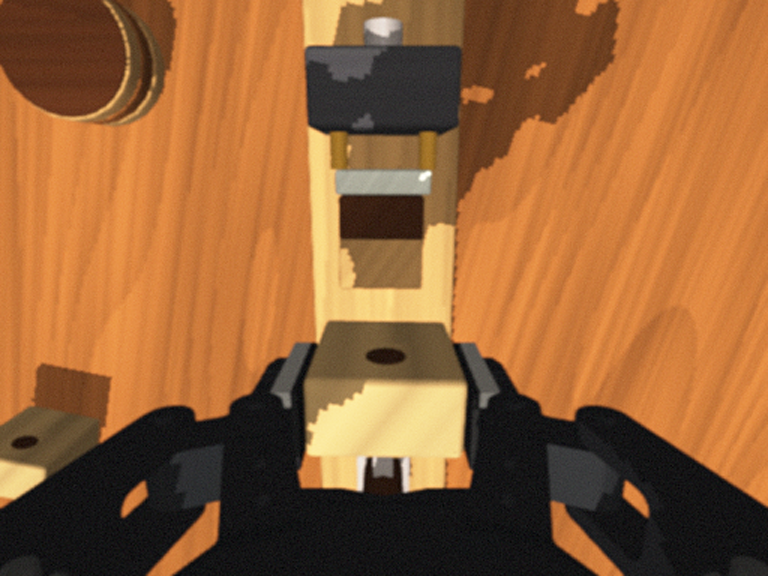

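```bash
cat >> h.py <<'E'
JC=np.array([.6103,-.0351]);JY=np.radians(102.57);JX=np.array([np.cos(JY),np.sin(JY)]);JN=np.array([-JX[1],JX[0]])
def jig(w): return np.round([(np.array(w)[:2]-JC)@JX*1000,(np.array(w)[:2]-JC)@JN*1000],1)
def unjig(x,y=0): return JC+x/1000*JX+y/1000*JN
E
python3 - <<'E'
from h import *
p=cams.get_image("wrist");s=r.get_state();print(s["ee_pos"],jig(s["ee_pos"]))
f=lambda u,z:print(u,z,jig(back(p,np.array(u)/1.5-.3,z)))
f((342,288),.064);f((420,288),.064);f((340,196),.064);f((422,196),.064)
zb=s["ee_pos"][2]-.030
f((328,322),zb);f((440,322),zb);f((312,385),zb+.05);f((460,385),zb+.05);f((305,457),zb+.05);f((463,457),zb+.05)
E
```

```text
[ 0.6076 -0.0294  0.1274] [6.1 1.4]
(342, 288) 0.064 [20.1 18.8]
(420, 288) 0.064 [ 20.1 -15.3]
(340, 196) 0.064 [59.6 18.7]
(422, 196) 0.064 [ 59.6 -15.4]
(328, 322) 0.09742751693248478 [16. 21.]
(440, 322) 0.09742751693248478 [ 16.  -20.3]
(312, 385) 0.1474275169324848 [15.8 19.3]
(460, 385) 0.1474275169324848 [ 15.8 -19.9]
(305, 457) 0.1474275169324848 [-6.1 22.1]
(463, 457) 0.1474275169324848 [ -6.  -21.7]
```

Emit:
apply_moves(commands=[[25, 1.5, 0.5, 0], [50, 1.5, 0.5, 0], [68, 1.5, 0.5, 0], [76, 1.5, 0.5, 0], [79, 1.5, 0.5, 0], [79.5, 1.5, 0.5, 0], [79.5, 1.5, 0.5, 0], [79.5, 1.5, 0.5, 0]])

```text
clock: 7.15
ee_pos: [0.6094, -0.0281, 0.0501]
ee_rot: [-0.077, 0.702, 0.077, 0.704]
force: [0.2, 0.0, 0.4]
finger_gap: 0.0434
```

Emit:
apply_moves(commands=[[0, 0, 0, 0], [0, 0, 0, 0], [0, 0, 0, 0], [0, 0, 0, 0], [-10, 0, 0, 0], [-45, 0, 0, 0], [-90, 0, 0, 0], [-110, 0, 0, 0]], jaw=70)

```text
clock: 7.95
ee_pos: [0.6108, -0.0283, 0.1646]
ee_rot: [-0.078, 0.7, 0.077, 0.705]
force: [1.3, 1.0, 1.3]
finger_gap: 0.0701
```

```bash
python3 - <<'E'
from h import *
p=cams.get_image("wrist");save(p,"wA3")
plan(.4339,-.165,.19,80)
E
```

```text
shift mm [ -24.3  -94.6 -203.5] turn rad 0.394 | pos [ 0.6123 -0.0285  0.1675] yaw 102.55 tilt [ 0.0116 -0.0019 -0.9999] t 8.0 j6 -0.3869300614448777 gap 0.06991768702794664 F [1.0495 0.3589 2.904 ]
```

View pics/wA3.png

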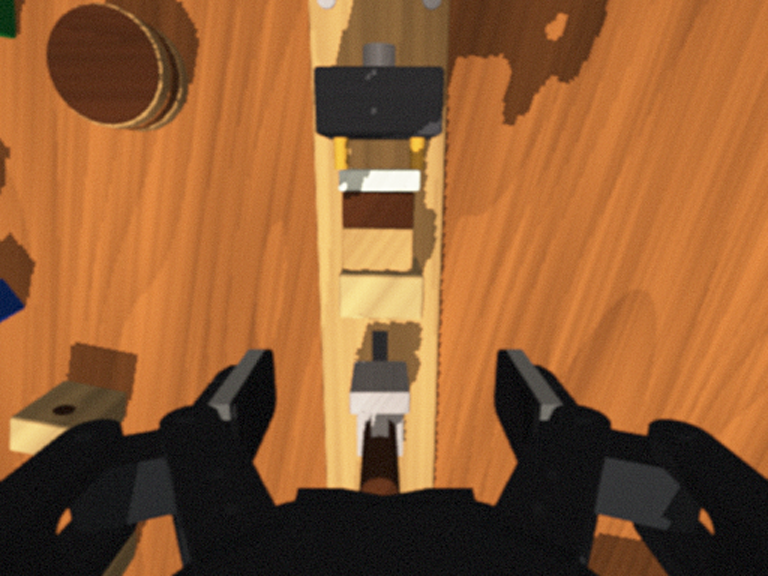

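The first spacer stands at (381,295), just in front of the block. Next I go to spacer B.

Emit:
apply_moves(commands=[[-10, -12, -28, 0.06], [-15, -28, -60, 0.14], [-20, -44, -95, 0.22], [-24, -60, -130, 0.3], [-24, -76, -165, 0.37], [-24, -90, -194, 0.39], [-24, -95, -203, 0.39], [-24, -95, -203, 0.39]])

```text
clock: 8.8
ee_pos: [0.4306, -0.1653, 0.1829]
ee_rot: [0.061, 0.704, -0.061, 0.705]
force: [-0.0, 0.9, 0.8]
finger_gap: 0.0694
```

```bash
python3 - <<'E'
from look import *
look("wB",(.434,-.165,0))
plan(.434,-.165,.03,80)
E
```

```text
conf 0.9 1649 fit [ 0.4335 -0.1656] 91.868836743677 0.079
shift mm [153.   -0.2   2.3] turn rad 0.004 | pos [ 0.4317 -0.1644  0.183 ] yaw 80.22 tilt [ 0.0008  0.0003 -1.    ] t 8.9 j6 -0.3551015238659462 gap 0.06989725851949714 F [-0.0587 -0.7663  0.033 ]
```

View pics/wB.png

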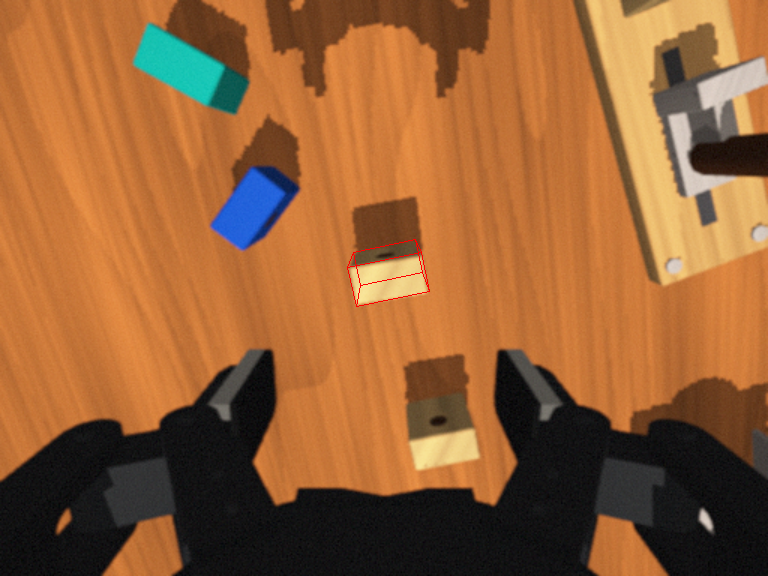

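Emit:
apply_moves(commands=[[35, -0.4, 2.4, -0.12], [75, -0.4, 2.4, -0.204], [112, -0.4, 2.4, -0.204], [136, -0.4, 2.4, -0.204], [149, -0.4, 2.4, -0.204], [153, -0.4, 2.4, -0.204], [153, -0.4, 2.4, -0.204], [153, -0.4, 2.4, -0.204]])

```text
clock: 9.7
ee_pos: [0.4348, -0.1661, 0.0314]
ee_rot: [-0.012, 0.706, 0.011, 0.708]
force: [0.1, 0.3, 0.8]
finger_gap: 0.0695
```

Emit:
apply_moves(commands=[[0, 0, 0, 0], [0, 0, 0, 0], [0, 0, 0, 0], [0, 0, 0, 0], [0, 0, 0, 0], [0, 0, 0, 0], [0, 0, 0, 0], [0, 0, 0, 0]], jaw=35, newtons=30)

```text
clock: 10.5
ee_pos: [0.4345, -0.1662, 0.0312]
ee_rot: [-0.012, 0.706, 0.011, 0.708]
force: [-1.7, 0.3, 6.1]
finger_gap: 0.0435
```

```bash
python3 - <<'E'
from h import *
plan(*unjig(-20),.148,102.57)
E
```

```text
shift mm [-116.5  105.5  184. ] turn rad -0.187 | pos [ 0.4345 -0.1662  0.0312] yaw 91.88 tilt [ 0.0022 -0.0013 -1.    ] t 10.5 j6 -0.5585567548882842 gap 0.04347665097106348 F [-1.6509  0.3396  6.1307]
```

Emit:
apply_moves(commands=[[-40, 0, 0, 0], [-80, 10, 14, -0.03], [-110, 28, 46, -0.07], [-117, 48, 80, -0.11], [-117, 68, 115, -0.15], [-117, 88, 150, -0.18], [-117, 102, 177, -0.187], [-117, 105.5, 184, -0.187]])

```text
clock: 11.3
ee_pos: [0.6155, -0.0524, 0.1464]
ee_rot: [-0.078, 0.703, 0.079, 0.703]
force: [-0.1, -0.3, 0.3]
finger_gap: 0.0439
```

```bash
python3 - <<'E'
from h import *
p=cams.get_image("wrist");save(p,"wB2")
plan(*unjig(-20),.05,102.57);print(jig(r.get_state()["ee_pos"]))
E
```

```text
shift mm [96.3 -1.8 -0.9] turn rad 0.002 | pos [ 0.6151 -0.0527  0.1463] yaw 102.71 tilt [-0.0001  0.0004 -1.    ] t 11.35 j6 -0.42807859996059905 gap 0.04395505879152593 F [ 0.2493  0.6221 -0.8602]
[-18.3  -0.9]
```

View pics/wB2.png

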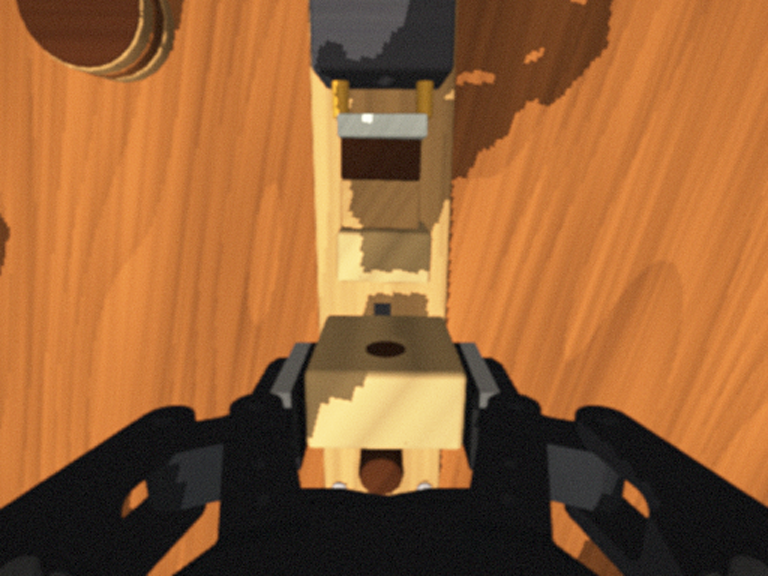

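```bash
python3 - <<'E'
from h import *
p=cams.get_image("wrist");s=r.get_state();print(s["ee_pos"],jig(s["ee_pos"]))
f=lambda u,z:print(u,z,jig(back(p,np.array(u)/1.5-.3,z)))
f((338,282),.068);f((430,282),.068);f((340,231),.068);f((431,231),.068)
zb=s["ee_pos"][2]-.031
f((328,317),zb);f((445,317),zb);f((312,373),zb+.05);f((460,373),zb+.05);f((306,447),zb+.05);f((463,447),zb+.05)
E
```

```text
[ 0.6139 -0.0535  0.1462] [-18.8   0.5]
(338, 282) 0.068 [-5.3 20.5]
(430, 282) 0.068 [ -5.2 -22.7]
(340, 231) 0.068 [18.6 19. ]
(431, 231) 0.068 [ 18.7 -22.4]
(328, 317) 0.11516418507218976 [-6.7 19.6]
(445, 317) 0.11516418507218976 [ -6.6 -23.8]
(312, 373) 0.16516418507218977 [-5.6 17.9]
(460, 373) 0.16516418507218977 [ -5.5 -21.4]
(306, 447) 0.16516418507218977 [-28.   20.4]
(463, 447) 0.16516418507218977 [-27.9 -23.2]
```

Emit:
apply_moves(commands=[[30, -2, 0, 0], [60, -2, 0, 0], [80, -2, 0, 0], [91, -2, 0, 0], [95, -2, 0, 0], [96, -2, 0, 0], [96, -2, 0, 0], [96, -2, 0, 0]])

```text
clock: 12.2
ee_pos: [0.6152, -0.0563, 0.0523]
ee_rot: [-0.078, 0.702, 0.077, 0.704]
force: [0.1, -0.6, -0.5]
finger_gap: 0.0436
```

Emit:
apply_moves(commands=[[0, 0, 0, 0], [0, 0, 0, 0], [0, 0, 0, 0], [0, 0, 0, 0], [-10, 0, 0, 0], [-40, 0, 0, 0], [-80, 0, 0, 0], [-120, 0, 0, 0]], jaw=75)

```text
clock: 13.0
ee_pos: [0.6138, -0.0559, 0.1723]
ee_rot: [-0.078, 0.703, 0.078, 0.703]
force: [0.3, -0.5, 0.4]
finger_gap: 0.0746
```

```bash
python3 - <<'E'
from h import *
p=cams.get_image("wrist");save(p,"wB3")
p=cams.get_image("side")
print(unjig(-95));plan(*unjig(-95),.17,102.57)
E
```

```text
[ 0.631  -0.1278]
shift mm [ 10.3 -71.9  -3.5] turn rad 0.001 | pos [ 0.6185 -0.0568  0.1799] yaw 102.61 tilt [ 0.0138 -0.003  -0.9999] t 13.1 j6 -0.43150892025108506 gap 0.0747397299152857 F [-0.7699 -0.6526  1.3565]
```

View pics/wB3.png

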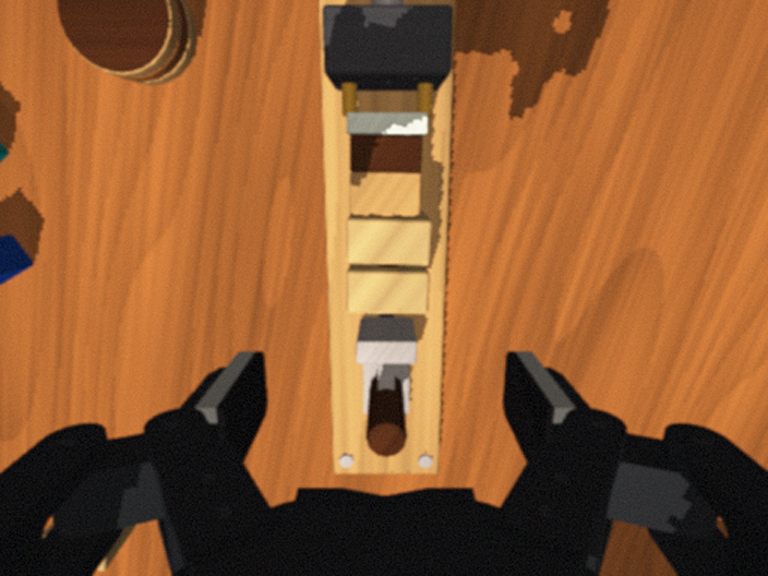

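Two spacers stand in line in front of the block. I now move over the post.

Emit:
apply_moves(commands=[[0, -25, 0, 0], [0, -50, 0, 0], [0, -68, 0, 0], [0, -73.5, 0, 0], [20, -73.5, 0, 0], [30, -73.5, 0, 0], [30, -73.5, 0, 0], [30, -73.5, 0, 0]])

```text
clock: 13.9
ee_pos: [0.63, -0.1272, 0.1405]
ee_rot: [-0.078, 0.703, 0.078, 0.703]
force: [-0.4, -0.6, 0.2]
finger_gap: 0.0748
```

```bash
python3 - <<'E'
from h import *
for i in range(3):
  plan(*unjig(-95),.062,102.57)
  p=cams.get_image("wrist")
save(p,"wP")
print(jig(r.get_state()["ee_pos"]))
E
```

```text
shift mm [78.5 -0.9  0.9] turn rad 0.001 | pos [ 0.63   -0.1272  0.1405] yaw 102.64 tilt [-0.0009  0.0004 -1.    ] t 13.9 j6 -0.5355385644145364 gap 0.07484555527027126 F [-0.3855 -0.6023  0.1672]
shift mm [79.2 -0.6  0.3] turn rad 0.001 | pos [ 0.6305 -0.1273  0.1412] yaw 102.64 tilt [ 0.0004  0.     -1.    ] t 13.95 j6 -0.5355352860132624 gap 0.07486154139770881 F [ 0.8821 -0.5488  0.2104]
shift mm [79.7 -0.3  0.1] turn rad 0.001 | pos [ 0.6307 -0.1275  0.1417] yaw 102.63 tilt [ 0.0011 -0.0003 -1.    ] t 14.0 j6 -0.5355514010027635 gap 0.07484497917609358 F [ 0.4006 -0.3042 -0.5228]
[-94.7   0.1]
```

View pics/wP.png

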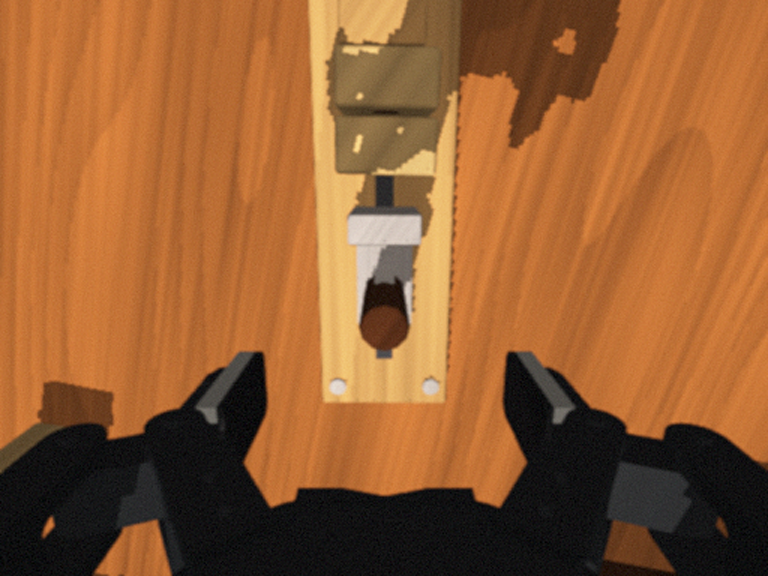

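The post is centred between the fingers at x=384. I descend and grip it.

Emit:
apply_moves(commands=[[25, 0, 0, 0], [50, 0, 0, 0], [68, 0, 0, 0], [76, 0, 0, 0], [79, 0, 0, 0], [79, 0, 0, 0], [79, 0, 0, 0], [79, 0, 0, 0]])

```text
clock: 14.85
ee_pos: [0.6311, -0.128, 0.0632]
ee_rot: [-0.078, 0.702, 0.077, 0.704]
force: [0.3, 0.4, 0.1]
finger_gap: 0.075
```

Emit:
apply_moves(commands=[[0, 0, 0, 0], [0, 0, 0, 0], [0, 0, 0, 0], [0, 0, 0, 0], [0, 0, 0, 0], [0, 0, 0, 0], [0, 0, 0, 0], [0, 0, 0, 0]], jaw=10, newtons=70)

```text
clock: 15.65
ee_pos: [0.6305, -0.1277, 0.0621]
ee_rot: [-0.078, 0.703, 0.078, 0.703]
force: [0.3, 0.9, 2.7]
finger_gap: 0.0204
```

```bash
cat > st.py <<'E'
from h import *
ps=[];fs=[]
for i in range(4):
    s=r.get_state();ps.append(s["ee_pos"]);fs.append(s["force"]);p=cams.get_image("wrist")
m=np.mean(ps,0);f=np.mean(fs,0);print("t",s["clock"],"jig",jig(m),"z",m[2],"gap",s["finger_gap"],"Fjigx",f[:2]@JX,"Fjigy",f[:2]@JN,"Fz",f[2],np.std(fs,0))
E
python3 st.py
```

```text
t 15.8 jig [-94.8   0.5] z 0.062108928439248506 gap 0.020373536862000684 Fjigx 0.2976699167889252 Fjigy 0.08461300055974008 Fz 2.90618916877293 [0.4492 0.4475 0.3102]
```

Emit:
apply_moves(commands=[[0, 2, 0, 0], [0, 4, 0, 0], [0, 6, 0, 0], [0, 8, 0, 0], [0, 10, 0, 0], [0, 12, 0, 0], [0, 14, 0, 0], [0, 14, 0, 0]])

```text
clock: 16.65
ee_pos: [0.6274, -0.1138, 0.0621]
ee_rot: [-0.078, 0.703, 0.078, 0.703]
force: [1.4, -2.9, 3.3]
finger_gap: 0.0204
```

```bash
python3 st.py
```

```text
t 16.8 jig [-80.7   0.4] z 0.06210941929652541 gap 0.02043466811537634 Fjigx -3.190785835554623 Fjigy -0.9655110983371501 Fz 3.716102265645354 [0.2637 0.0516 0.3719]
```

Emit:
apply_moves(commands=[[0, 1, 0, 0], [0, 2, 0, 0], [0, 3, 0, 0], [0, 4, 0, 0], [0, 5, 0, 0], [0, 6, 0, 0], [0, 7, 0, 0], [0, 7, 0, 0]])

```text
clock: 17.65
ee_pos: [0.6259, -0.1072, 0.0621]
ee_rot: [-0.078, 0.703, 0.078, 0.703]
force: [2.4, -4.4, 6.8]
finger_gap: 0.0206
```

```bash
python3 st.py; python3 -c "
from h import *
p=cams.get_image('wrist');save(p,'wQ')
q=cams.get_image('side');a=cv2.cvtColor(q['image'],4)[110:250,170:290];cv2.imwrite('pics/sQ.png',cv2.resize(a,None,fx=4,fy=4,interpolation=3))"
```

```text
t 17.8 jig [-73.8   0.4] z 0.062098437193540364 gap 0.020506056528697192 Fjigx -4.4564632881389725 Fjigy -1.5737959790791363 Fz 5.643801435675943 [0.214  0.7839 0.6692]
```

View pics/wQ.png

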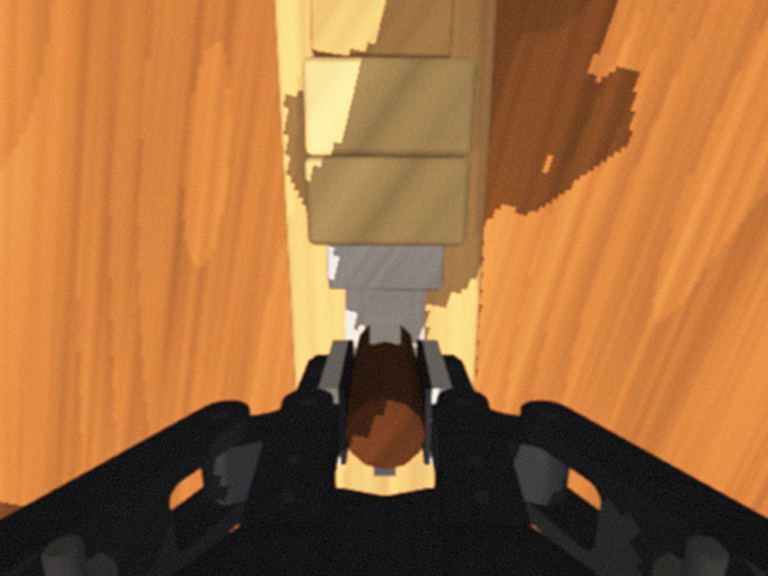

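View pics/sQ.png

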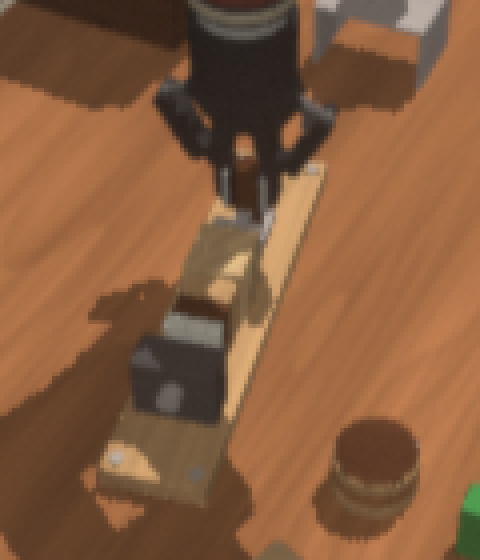

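The row is closed up and upright. I push on in small steps, watching the force.

Emit:
apply_moves(commands=[[0, 0.5, 0, 0], [0, 1, 0, 0], [0, 1.5, 0, 0], [0, 2, 0, 0], [0, 2, 0, 0], [0, 2, 0, 0], [0, 2, 0, 0], [0, 2, 0, 0]])

```text
clock: 18.75
ee_pos: [0.6256, -0.1059, 0.0621]
ee_rot: [-0.078, 0.703, 0.077, 0.703]
force: [2.8, -6.6, 5.5]
finger_gap: 0.0204
```

```bash
python3 st.py
```

```text
t 18.9 jig [-72.5   0.4] z 0.06210403770468832 gap 0.020386376596115852 Fjigx -7.1022883945633115 Fjigy -1.8715090573086077 Fz 4.472582275800874 [0.393  0.4511 0.7149]
```

Emit:
apply_moves(commands=[[0, 0.5, 0, 0], [0, 1, 0, 0], [0, 1.5, 0, 0], [0, 2, 0, 0], [0, 2, 0, 0], [0, 2, 0, 0], [0, 2, 0, 0], [0, 2, 0, 0]])

```text
clock: 19.75
ee_pos: [0.6254, -0.1049, 0.0621]
ee_rot: [-0.079, 0.702, 0.076, 0.703]
force: [4.4, -8.7, 2.8]
finger_gap: 0.0206
```

```bash
python3 st.py
```

```text
t 19.9 jig [-71.4   0.4] z 0.06212062604553725 gap 0.0203516076570422 Fjigx -9.183731982029904 Fjigy -2.4214977758797684 Fz 3.0774640990208164 [0.5918 0.3397 0.3314]
```

Emit:
apply_moves(commands=[[0, 1, 0, 0], [0, 2, 0, 0], [0, 3, 0, 0], [0, 4, 0, 0], [0, 5, 0, 0], [0, 5, 0, 0], [0, 5, 0, 0], [0, 5, 0, 0]])

```text
clock: 20.75
ee_pos: [0.6246, -0.1012, 0.0621]
ee_rot: [-0.079, 0.702, 0.076, 0.704]
force: [5.1, -12.9, 1.2]
finger_gap: 0.0205
```

```bash
python3 st.py; python3 - <<'E'
from h import *
p=cams.get_image("wrist");save(p,"wR")
print(r.get_state()["ee_rot"]); T=Rot.from_quat(r.get_state()["ee_rot"]).as_matrix();print(T[:,0])
E
```

```text
t 20.9 jig [-67.6   0.4] z 0.062140962405053284 gap 0.020552708146289442 Fjigx -13.498506558157462 Fjigy -2.3937180201362476 Fz 1.4020144293978618 [0.5362 0.3436 0.2704]
[-0.0795  0.7021  0.0756  0.7035]
[ 0.0026 -0.0052 -1.    ]
```

View pics/wR.png

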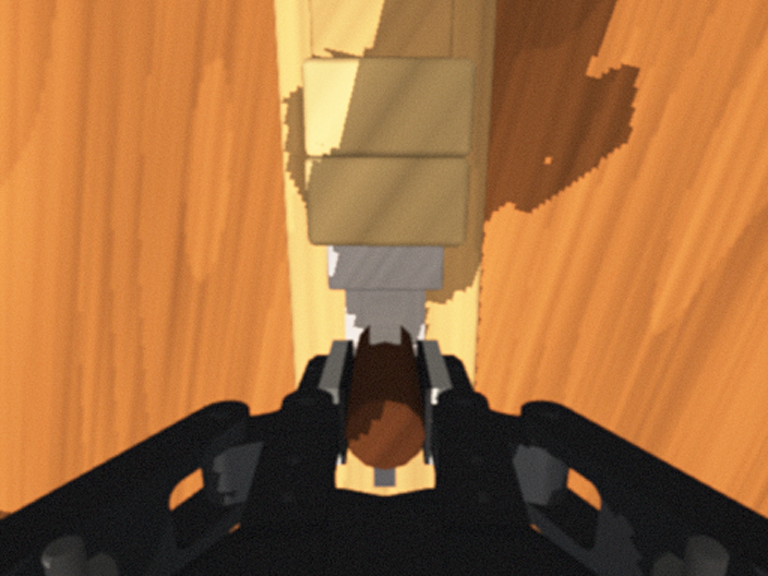

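Emit:
apply_moves(commands=[[0, 0.7, 0, 0], [0, 1.4, 0, 0], [0, 2.1, 0, 0], [0, 2.8, 0, 0], [0, 2.8, 0, 0], [0, 2.8, 0, 0], [0, 2.8, 0, 0], [0, 2.8, 0, 0]])

```text
clock: 21.8
ee_pos: [0.6242, -0.0993, 0.0621]
ee_rot: [-0.08, 0.702, 0.075, 0.704]
force: [6.2, -15.8, 0.5]
finger_gap: 0.0204
```

```bash
python3 st.py; python3 - <<'E'
from h import *
import pickle
P0=pickle.load(open("s.pkl","rb"))[0]
q=cams.get_image('scene');c=lambda p:cv2.resize(cv2.cvtColor(p['image'],4)[180:250,160:290],None,fx=6,fy=4*1.0,interpolation=3)
cv2.imwrite('pics/sR.png',np.vstack([c(P0['scene']),c(q)])[:, :780])
E
```

```text
t 21.95 jig [-65.7   0.4] z 0.06213733254872135 gap 0.02083767391642249 Fjigx -16.54765449990495 Fjigy -2.560279348782032 Fz 0.5831076020268435 [0.5524 0.577  0.4167]
```

View pics/sR.png

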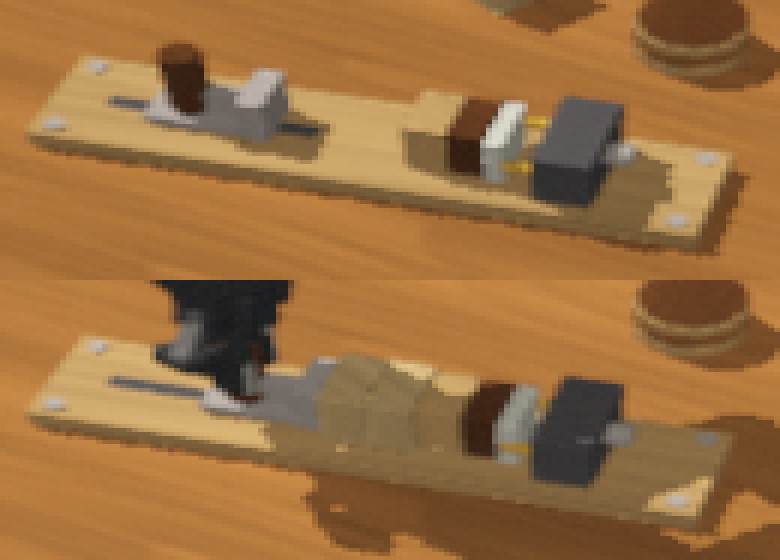

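```bash
python3 st.py; python3 -c "
from h import *
print(ticket.hand_in())"
```

```text
t 22.2 jig [-65.7   0.4] z 0.062159210426011954 gap 0.020378699353342047 Fjigx -16.81959792718583 Fjigy -2.652230355256597 Fz 0.7445969089618261 [0.6512 0.4513 0.5265]
the job is handed in; nothing more can be done
None
```

I put two plain plywood spacers upright in the gap, which measured about 69 mm, one against the next in front of the glued block. I then gripped the post at 70 N and pushed the jaw forward about 29 mm of its 40 mm travel. I handed the job in at about 22 s, with the gripper still holding the post.

**Last checks:**
- **Force:** the push was steady at about 16.5–16.8 N, against about 16 N expected at half travel.
- **End plate:** the scene picture showed it moved roughly 6–7 mm of its 14 mm, with the rods still showing, so not bottomed. That is read from only about 2 pixels, so it is a coarse check.
- **Row and grip:** the last close wrist view, taken about 2 mm before the final position, showed the row upright and closed up. The post had not slipped in the fingers.
- **Bystanders:** I touched neither the other things on the bench nor the coloured look-alikes. I did not take a final picture to check all of them.

The wrist-camera estimates of the block's near face differed by about 1 mm (19 against 20 mm along the jig). That did not change the number of spacers. No check failed.

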